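Pull the sample sled out of the covered bay with the hook

TASK

Take the long hook from its forked rest, reach under the clear cover of the bay, hook the upright bail of the sample sled from behind and drag the sled forward until it bears against the rubber buffer at the front; lean on it there with a steady pull of about 10 N for a second, never more than 15 N, feeling for the buffer because the cross stop is set anew each time. Keep both vials standing in the sled and touch the sled only with the hook; then unhook, leaving the sled at the front, and lay the hook back in its rest. Leave the other glassware where it stands.

Things in the scene. Friction and masses are not known exactly. Their poses are not given: they have to be found in the camera images.
- hook: Hand hook, 0.22 kg, lying in the rest tip down. Black handle 120 (x) x 16 (y) x 22 mm (z); from its front an 8 mm steel rod goes on along +x on the handle's axis and bends straight down at x = +160 mm. Origin: middle of the handle, near the balance point, 60 mm above the bench at the start. Pinch the handle across its 16 mm width.
- hook_tip (a point): End of the hook's downturned tip, at (160, 0, -45) mm in the hook's frame: centre of a half ball of 4 mm radius, so the lowest point is 49 mm below the handle's axis.
- rest: Fixed aluminium rest: base 150 x 64 x 8 mm with two forks, 10 mm thick, at x = -48 and +48 mm. Fork bottoms 49 mm above the bench carry the handle's underside; cheeks 23 mm apart flare to about 35 mm at the top, 80 mm high. Origin under the base on the bench; the hook's origin belongs at (0, 0, 60) mm, hook x along rest x.
- bay: Fixed bay, origin on the bench, x pointing inward (away from the robot). Floor plate 8 mm thick, x -155..150, y -75..75 mm; guide strips 26 mm high, inner faces y = +-48. A clear cover, roof underside 150 mm high, 126 mm wide inside, stands over x = -22..151, open only to the front.
- bay_front (a point): Point on the bay's floor plate at x = -100 mm in the bay. About here a cross stop (44 mm high over the bench) spans the channel, with a 60 mm wide sprung rubber buffer facing inward. It is set anew each time: the buffer's face lies anywhere within 20 mm of this point along x and must be felt. It gives 4 N per mm for 4 mm, then is hard.
- sled: Loose white sled, 120 (x) x 90 (y) x 18 mm with a front lip 34 mm high, 0.48 to 0.72 kg plus vials, on the bay's floor plate between the guide strips, 3 mm play each side; dragging takes 2 to 5 N. Origin under its middle, axes as the bay's. It starts at x = 50 to 75 mm in the bay; with its front edge (x = -60) on the buffer its origin is at x = -60 to -20 mm.
- bail (a point): Middle of the sled's pull bar, at (-50, 0, 43) mm in the sled, 51 mm above the bench. 8 mm round steel, level along y, straight for 46 mm, on two legs at y = +-30 mm. Behind it are 41 mm of free room up to the vials; the sled's top face below it is 26 mm above the bench.
- vial_left: Loose small capped vial, 25 mm across, 64 mm high, standing in the sled's pocket (12 mm deep) at (8, 22) mm in the sled frame. Origin under its middle, z up.
- vial_right: The same kind of vial in the pocket at (8, -22) mm in the sled frame.
- petri_dish: Bystander: flat closed dish, 91 mm across, 16 mm high. Origin under its middle.
- conical_flask: Bystander: conical flask 64 mm across, 104 mm high. Origin under its middle.
- weigh_cup: Bystander: small white cup 45 mm across, 28 mm high. Origin under its middle.
Not all that is in view belongs to the job. What is shaped like the rest but blue is not meant.

How it is judged:
On the way, in this order (a step that is already met when the one before it is completed fails the run):
1. the hook's tip is down behind the bail while the sled is still at the back (x of hook_tip in the frame of sled between -0.05 and 0.005 m and y of hook_tip in the frame of sled between -0.026 and 0.026 m and z of hook_tip in the frame of sled below 0.04 m and x of sled in the frame of bay above 0.025 m), for 0.1 s.
2. the sled stands still at the front, on the buffer, while the hook pulls on it with more than 7.5 N, for 0.4 s (x of sled in the frame of bay between -0.069 and -0.012 m and contact force between hook and sled above 7.5 N and linear speed of sled below 0.006 m/s), for 0.4 s.
At the end, for the whole second after the job is handed in: the sled rests at the front of the bay (its origin 12 to 69 mm in front of the bay's), both vials stand in their pockets within 0.2 rad of upright, and the hook lies still in both forks of its rest, within 30 mm lengthwise, level within 0.12 rad (x of sled in the frame of bay between -0.069 and -0.012 m and linear speed of each of sled, hook below 0.01 m/s and angle between each of vial_left, vial_right's own z axis and vertical below 0.2 rad and x of vial_left in the frame of sled between -0.002 and 0.018 m and y of vial_left in the frame of sled between 0.014 and 0.03 m and x of vial_right in the frame of sled between -0.002 and 0.018 m and y of vial_right in the frame of sled between -0.03 and -0.014 m and x of hook in the frame of rest between -0.03 and 0.03 m and y of hook in the frame of rest between -0.008 and 0.008 m and z of hook in the frame of rest between 0.055 and 0.065 m and angle between hook's own z axis and vertical below 0.12 rad and angle between the x axis of hook and the x axis of rest, either way round below 0.12 rad); the robot touches nothing.
It fails at once if the hook pulls or pushes the sled with more than 15 N (contact force between hook and sled above 15 N).
It fails at once if the hook is forced against the bay with more than 20 N (contact force between hook and bay above 20 N).
It fails at once if the arm or fingers touch the sled (contact force between any of the fingers, the arm and sled above 0.5 N).
It fails at once if a vial is tipped over (angle between any of vial_left, vial_right's own z axis and vertical above 0.5 rad).
It fails at once if the dish, flask or small cup is shifted by more than 30 mm (distance of any of petri_dish, conical_flask, weigh_cup from where it was at the start of the episode above 0.03 m).
It also fails if it takes over 69 s, if anything falls off the work surface, if the arm or the gripper's body presses on something with over 40 N, if the wrist force passes 120 N, or if a joint passes its speed limit or range.

ROBOT

A 6-joint arm with a two-finger parallel gripper is mounted at the origin on a cart in front of the work surface, level with it; the furniture and walls round the work are solid. World frame = base frame: x ahead of the robot, y to its left, z up, the work surface at z = 0. Lengths are in m, angles in rad, forces in N, time in s.
With the tool pointing down it reaches from about 0.375 to 0.825 m from the base axis. Payload 5.5 kg.
Tool frame: the origin (TCP) lies on the centre line of the jaws, within the pads' length; the fingertips stand manip.tip_reach ahead of it and the grasp point (between the pads) lies 8 mm behind it (manip.tip_reach is the distance from the TCP to the fingertips, in m); z points along the fingers, y is the line along which they close (so a half turn about z gives the same grasp; the last joint's range is limited). The gripper opens to 85 mm and grips with 20 to 120 N. Pads are 22 mm wide; open, the fingers measure 114 mm over their backs; the gripper's body (76 mm by 85 mm) begins 54 mm behind the grasp point. The pads swing forward as they close: fully open they stand 13 mm farther back than shut.
Start: joints at [-1.268, 0.314, -0.047, 1.21, 0, 1.571], TCP at [0.179, -0.573, 0.242] pointing down, gripper open.
Joint ranges: [-2.67, 2.67], [-0.69, 1.73], [-1.03, 1.25], [-2.08, 2.16], [-1.42, 1.45], [-3.14, 3.14]. Speed limits (rad/s): [2.39, 2.39, 3.01, 3.14, 3.14, 3.14].

INTERFACE

Orientations are given as a 3x3 rotation matrix whose columns are the frame's x, y, z axes.
In Python, from rig import manip gives the robot as it stands. The module is installed in compiled form; this text tells all that it offers.
- The arm moves only by the shell command python3 -m handwheel 'ROWS' [OPENING]. ROWS is JSON, a list of rows, each a list of 4 numbers: the shift along the tool's x, y, z in units of 60 mm (1.0 is 60 mm), then the turn about the tool's z in units of 6 degrees (1.0 is 6 degrees). A call has 1 to 12 rows; each row shifts and turns the commanded pose from where the row before left it, along the tool's axes as they then stand; what a row does not reach is not made up. A row lasts 1/8 s, in which the tool goes at most 62.5 mm and 10.7 degrees, less where a joint would pass 70% of its speed; a pose out of reach is approached as far as the arm can. A call is refused whole if a number of a shift passes 1 or a number of a turn 1, either way. A call with a gripper value outside its range is refused whole. OPENING is the closure, from 0 (fully open) to 1 (shut), set as the call begins (- or left out, the last holds). The fingers move at their own pace and stop on an object; the grip force is fixed at half the most. Time passes only in rows, so rows that do not move let the fingers close. It gives the time, the measured TCP pose, the force, the opening and the grip force at its end, in the units of the state.
- manip.read_state(): the state, without advancing time (a new reading comes with each control period).
- manip.grab_frame(name): name is "scene" or "top" or "wrist"; returns a dict with "image" (420x560x3 uint8, red, green, blue), "intrinsics" (3x3 intrinsics, pixels), "world_to_cam" (4x4, takes a point from world to camera coordinates). Camera axes: x right, y up, looking along -z (the intrinsics and any distortion apply to the point x, -y, -z); pixel columns grow to the right and rows downward; lengths in m; the calibration is good to about 2 mm. A picture is of the moment at which its call begins. There is no depth.
- manip.close_job(): hands the job in; it is judged then, once.
Trained networks look in the newest picture that a camera, given by its name, has taken for a name from the list of things; names that differ only in an ending like _2 or _b are one class to them, and where a whole thing is asked for, a point or a joint stands for the part that bears it (a point fixed in the world has none). Each returns a list of dicts, best first, with "conf" (0 to 1); they miss things now and then, are a little off and sometimes report something else, mostly with a low value. They report only what shows in the picture. A call takes as long as a camera call. They do not tell look-alikes from the thing itself.
- manip.boxes_of(camera, name): "extent" ([left, top, width, height] in pixels, round what is visible of it).
The state is a dict: "time": time; "qpos": joint angles; "joint_vel": joint speeds; "joint_efforts": joint torques, N m; "position": TCP position; "orientation": TCP orientation; "force": force on the tool from outside, world axes, zero at the start; "moment": the same for the moment, N m; "finger_gap": finger opening in m; "grasp_force": force on a finger pad.
Only numpy, scipy, OpenCV 4.12 (cv2) and the standard library are available. Lean on these libraries where they do the work, as an engineer would, in place of code of your own. Each camera call takes 0.05 s, during which the arm holds its last target. There are 200 camera calls.

## Working session

There is one attempt and no reset: what is moved stays moved. The work goes in short steps, Python scripts to look and compute and a shell command to move; the robot and the scene stay as the last step left them, time stands still between calls to the robot, and variables do not carry over. Pictures are saved under pics/ and viewed, at most 10 in all, crops included, and the job is handed in when it is done.

```bash
mkdir -p pics
cat > h.py <<'E'
from rig import manip
import numpy as np, cv2
def grab(n,save=None):
    f=manip.grab_frame(n)
    if save: cv2.imwrite('pics/'+save,f['image'][:,:,::-1])
    return f
def ray(f,px):
    K=np.array(f['intrinsics']);T=np.array(f['world_to_cam']);R=T[:3,:3];c=-R.T@T[:3,3]
    v=np.linalg.inv(K)@[px[0],px[1],1]; d=R.T@(v*[1,-1,-1]); return c,d/np.linalg.norm(d)
def onz(f,px,z):
    c,d=ray(f,px); return c+d*(z-c[2])/d[2]
def tri(obs):
    A=np.zeros((3,3));b=np.zeros(3)
    for f,px in obs:
        c,d=ray(f,px);P=np.eye(3)-np.outer(d,d);A+=P;b+=P@c
    x=np.linalg.solve(A,b); return x,[np.linalg.norm((np.eye(3)-np.outer(ray(f,p)[1],ray(f,p)[1]))@(x-f_c)) for f,p in obs for f_c in [ray(f,p)[0]]]
def proj(f,p):
    K=np.array(f['intrinsics']);T=np.array(f['world_to_cam']);q=T[:3,:3]@p+T[:3,3]; q=K@(q*[1,-1,-1]); return q[:2]/q[2]
E
python3 - <<'E'
from h import *
fs={n:grab(n,n+'1.png') for n in('scene','top')}
cv2.imwrite('pics/both.png',cv2.resize(np.hstack([fs['scene']['image'],fs['top']['image']])[:,:,::-1],(800,300)))
for n,f in fs.items():
    print(n,np.round(ray(f,(280,210)),3).tolist(),np.array(f['intrinsics'])[0,0])
    for t in('hook','hook_tip','rest','bay','sled','bail','vial_left','petri_dish','conical_flask','weigh_cup'):
        try: print(t,[(round(d['conf'],2),np.round(d['extent']).tolist()) for d in manip.boxes_of(n,t)[:3]])
        except Exception as e: print(t,e)
s=manip.read_state();print(s)
print(manip.tip_reach)
E
```

```text
scene [[0.038, 0.8, 0.481], [0.565, -0.717, -0.408]] 405.27592263338164
hook [(0.59, [346.0, 177.0, 68.0, 20.0])]
hook_tip [(0.79, [344.0, 174.0, 61.0, 26.0])]
rest [(0.87, [360.0, 182.0, 54.0, 36.0]), (0.63, [306.0, 160.0, 34.0, 27.0])]
bay [(0.82, [173.0, 159.0, 135.0, 103.0])]
sled [(0.58, [230.0, 206.0, 19.0, 30.0])]
bail [(0.88, [228.0, 214.0, 23.0, 21.0])]
vial_left []
petri_dish [(0.95, [275.0, 194.0, 32.0, 21.0])]
conical_flask [(0.82, [173.0, 249.0, 32.0, 60.0])]
weigh_cup [(0.59, [242.0, 291.0, 26.0, 25.0])]
top [[-0.286, 0.26, 1.26], [0.604, -0.145, -0.784]] 504.3047262180755
hook []
hook_tip []
rest [(0.68, [370.0, 149.0, 19.0, 40.0])]
bay [(0.7, [208.0, 145.0, 74.0, 119.0])]
sled [(0.82, [223.0, 188.0, 36.0, 29.0])]
bail [(0.69, [227.0, 191.0, 34.0, 31.0])]
vial_left [(0.59, [232.0, 195.0, 7.0, 5.0]), (0.29, [207.0, 145.0, 77.0, 118.0])]
petri_dish [(0.74, [299.0, 189.0, 28.0, 23.0])]
conical_flask [(0.86, [158.0, 239.0, 22.0, 30.0])]
weigh_cup [(0.46, [179.0, 278.0, 16.0, 19.0])]
{'time': 1.1, 'qpos': array([-1.26798674e+00,  3.13503543e-01, -4.70932083e-02,  1.21020588e+00,
       -1.22032186e-05,  1.57079109e+00]), 'joint_vel': array([ 1.49198019e-03, -6.96706039e-04,  5.41477967e-05,  1.03900681e-03,
        7.38867398e-05,  9.12127486e-04]), 'joint_efforts': array([-5.53415757e-04, -5.39472127e+01,  3.40056682e+01,  1.65150985e-03,
       -3.90344712e-05, -8.40748442e-06]), 'position': array([ 0.17891713, -0.57269933,  0.24230035]), 'orientation': array([[ 9.54500867e-01,  2.98208140e-01, -1.35271664e-05],
       [ 2.98208140e-01, -9.54500867e-01,  2.37587891e-06],
       [-1.22031857e-05, -6.30168961e-06, -1.00000000e+00]]), 'force': array([ 0.0740721 , -0.60184838, -0.09521785]), 'moment': array([-0.00790599,  0.01198705,  0.02468139]), 'grasp_force': 0.0, 'finger_gap': 0.08527664052623586}
0.011
```

View pics/scene1.png

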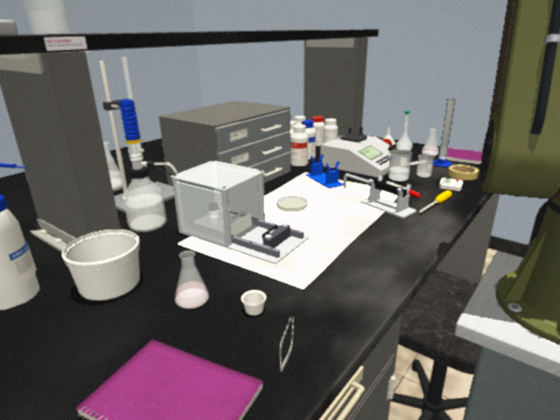

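View pics/top1.png

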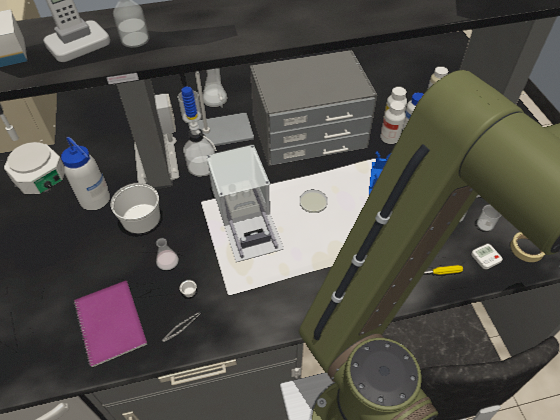

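The scene view shows the aluminium rest with the black-handled hook at about (390,195) and a blue look-alike at (322,172). The bay is at about (240,210), with the sled and its bail inside. In the top view the bay is at (245,205), the blue rest at (377,175), and the arm hides the aluminium rest.

Run:
```python
from h import *
f=grab('scene'); g=grab('top')
for n,p in dict(restlow=(388,213),restL=(362,203),restR=(414,211),blue=(325,184)).items(): print(n,onz(f,p,0.0).round(3))
print('hook',onz(f,(345,184),0.06).round(3),onz(f,(414,194),0.06).round(3))
print('shelf right post base?',onz(f,(330,160),0.0).round(3))
for n,p in dict(fl=(236,262),fr=(282,247),petri=(313,201)).items(): print(n,onz(g,p,0.008).round(3))
for n,p in dict(petri=(291,204),cup=(254,303),flask=(190,295),fl=(278,258),fr=(306,238)).items(): print(n,onz(f,p,0.0).round(3))
for t in ('wrist',):
    w=grab(t,'w1.png'); s=manip.read_state()
    R=s['orientation'];c,d=ray(w,(280,210)); print('cam in tool',(R.T@(c-s['position'])).round(3),(R.T@d).round(3),'K',w['intrinsics'][0][0])
im=cv2.resize(f['image'][140:240,280:440,::-1],(800,500),interpolation=cv2.INTER_CUBIC);cv2.imwrite('pics/crop1.png',im)
```

```text
restlow [ 0.443 -0.209  0.   ]
restL [ 0.536 -0.231  0.   ]
restR [ 0.388 -0.265 -0.   ]
blue [ 0.713 -0.305 -0.   ]
hook [ 0.581 -0.201  0.06 ] [ 0.387 -0.243  0.06 ]
shelf right post base? [ 0.843 -0.55   0.   ]
fl [0.522 0.2   0.008]
fr [0.54  0.056 0.008]
petri [ 0.689 -0.083  0.008]
petri [ 0.705 -0.1    0.   ]
cup [0.476 0.33  0.   ]
flask [0.596 0.386 0.   ]
fl [0.543 0.171 0.   ]
fr [0.546 0.053 0.   ]
cam in tool [ 0.074  0.    -0.131] [-0.28  -0.015  0.96 ] K 360.311790363316
```

View pics/crop1.png

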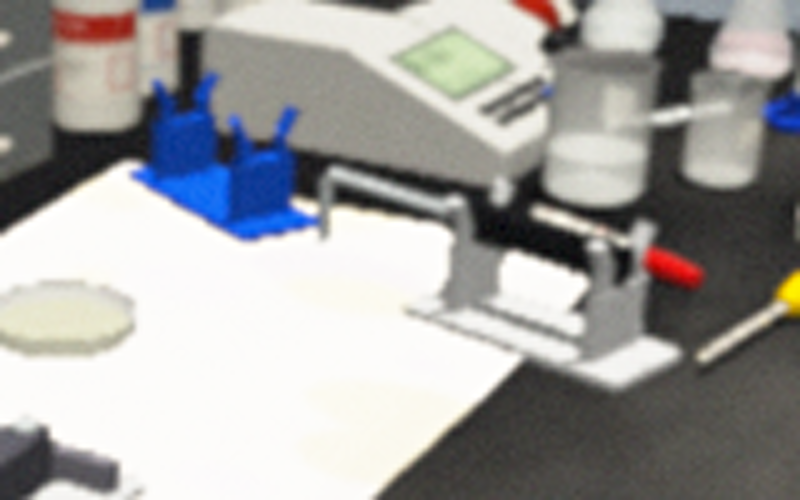

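Two things could be the rest: the grey aluminium one at scene (388,200), which carries the black handle with the rod bent down at (346,180), and the blue empty one at (325,172). The enlarged crop confirms that the grey one is meant. I'll move the wrist camera over it.

```bash
python3 -m handwheel '[[0.3,-0.2,0,0],[0.65,-0.42,0,0],[0.7,-0.45,0,0],[0.7,-0.45,0,0],[0.7,-0.45,0,0],[0.7,-0.45,0,0],[0.7,-0.45,0,0],[0.7,-0.45,0,0],[0.5,-0.3,0,0],[0.2,-0.15,0,0],[0,0,0,0]]' 0
python3 - <<'E'
from h import *
f=grab('wrist','w2.png'); g=grab('top','t2.png'); s=manip.read_state(); print(s['time'],s['position'].round(4),s['orientation'].round(3).tolist())
for n in('wrist','top'):
  for t in('hook','rest'): print(n,t,[(round(d['conf'],2),np.round(d['extent']).tolist()) for d in manip.boxes_of(n,t)[:3]])
E
```

```text
time: 2.62
position: [0.4466, -0.2512, 0.2423]
orientation: [[0.954, 0.3, -0.0], [0.3, -0.954, -0.0], [-0.0, 0.0, -1.0]]
force: [-0.1, -0.3, -0.5]
finger_gap: 0.0854
grasp_force: 0.0
2.725 [ 0.4459 -0.2524  0.2423] [[0.955, 0.298, -0.0], [0.298, -0.955, -0.0], [-0.001, 0.0, -1.0]]
wrist hook [(0.71, [243.0, 1.0, 137.0, 228.0])]
wrist rest [(0.83, [220.0, 81.0, 124.0, 158.0])]
top hook [(0.76, [379.0, 216.0, 17.0, 43.0])]
top rest [(0.92, [373.0, 220.0, 28.0, 51.0])]
```

View pics/w2.png

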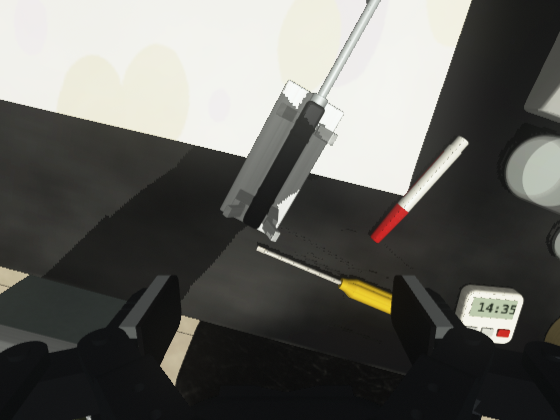

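The wrist view shows the rest base with corners at about (290,80), (344,112), (278,241) and (221,210). The black handle runs from (315,103) to (253,226), and the rod continues to (378,0).

Run:
```python
from h import *
f=grab('wrist'); 
P=[onz(f,p,0.008) for p in((290,80),(344,112),(278,241),(221,210))]; P=np.array(P);print(P.round(3))
print('rest c',P.mean(0).round(4),'len/w',[np.linalg.norm(P[i]-P[(i+1)%4]).round(3) for i in range(4)])
d=(P[0]+P[1]-P[2]-P[3])/2; print('yaw',np.degrees(np.arctan2(d[1],d[0])))
a=onz(f,(315,103),.071);b=onz(f,(253,226),.071);print('handle',a.round(4),b.round(4),((a+b)/2).round(4),np.linalg.norm(a-b),np.degrees(np.arctan2(*(a-b)[[1,0]])))
t=grab('scene');print('tip',onz(t,(345,187),.013).round(3),'bend',onz(t,(346,174.4),.06).round(3))
```

```text
[[ 0.54  -0.228  0.008]
 [ 0.527 -0.287  0.008]
 [ 0.379 -0.265  0.008]
 [ 0.395 -0.197  0.008]]
rest c [ 0.4602 -0.2446  0.008 ] len/w [np.float64(0.06), np.float64(0.15), np.float64(0.069), np.float64(0.148)]
yaw -10.31760238939543
handle [ 0.525  -0.2531  0.071 ] [ 0.41   -0.2339  0.071 ] [ 0.4675 -0.2435  0.071 ] 0.11660889308878546 -9.476688759954156
tip [ 0.628 -0.289  0.013] bend [ 0.621 -0.279  0.06 ]
```

```bash
python3 -m handwheel '[[0,0,0.3,0.9],[0,0,0.3,0.9],[0,0,0.3,0.9],[0,0,0.2,0.9],[0,0,0.1,0.9],[0.27,-0.17,0.1,0.04],[0,0,0,0]]' 0
python3 - <<'E'
from h import *
f=grab('wrist','w3.png'); s=manip.read_state();print(s['position'].round(4),s['orientation'].round(3).tolist())
E
```

```text
time: 3.9
position: [0.4654, -0.2445, 0.164]
orientation: [[0.986, -0.169, 0.0], [-0.169, -0.986, 0.0], [0.0, -0.0, -1.0]]
force: [0.7, 0.4, -0.2]
finger_gap: 0.0854
grasp_force: 0.0
[ 0.4649 -0.2446  0.1642] [[0.985, -0.17, -0.0], [-0.17, -0.985, -0.0], [-0.0, 0.0, -1.0]]
```

View pics/w3.png

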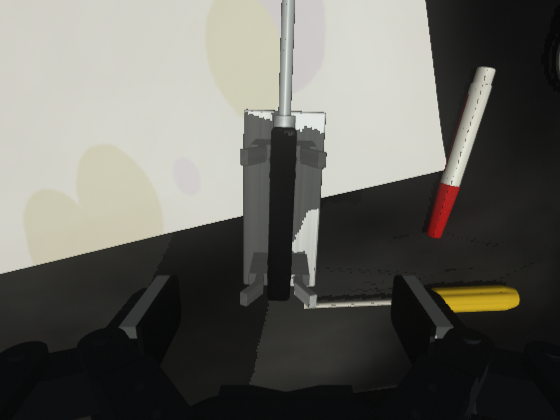

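The handle is now aligned with the tool. It runs from (284,127) to (279,300), and the fork tops stand either side of it at (253..314,157). Next I'll triangulate it from the two wrist positions.

Run:
```python
from h import *
f=grab('wrist'); s=manip.read_state();R,p=s['orientation'],s['position']
T=np.array(f['world_to_cam']);Tt=np.eye(4);Tt[:3,:3]=R;Tt[:3,3]=p
def at(R0,p0):
    B=np.eye(4);B[:3,:3]=R0;B[:3,3]=p0; return {'intrinsics':f['intrinsics'],'world_to_cam':T@Tt@np.linalg.inv(B)}
c,s_=.9547,.2975
f2=at(np.array([[c,s_,0],[s_,-c,0],[0,0,-1.]]),[.4459,-.2524,.2423])
for a,b in (((314,106),(284,127)),((252,226),(279.5,300)),((317,99),(284.5,115))): 
    x,e=tri([(f2,a),(f,b)]);print(x.round(4),np.round(e,4))
a=onz(f,(284,127),.071);b=onz(f,(279.5,300),.071)
d=a-b;m=(a+b)/2;print(a,b,m,np.linalg.norm(d),np.degrees(np.arctan2(d[1],d[0])))
q=R.T@(m-p);print('shift tool',q, q/.06)
bb=[onz(f,px,.008) for px in((245,110),(326,112))];print('rest front edge',np.round(bb,4))
for u in((247,157),(321,158),(247,297),(311,299)):print(onz(f,u,.08).round(4))
```

```text
[ 0.5236 -0.2536  0.0431] [0.0005 0.0005]
[ 0.4117 -0.2314  0.0751] [0.0007 0.0007]
[ 0.5307 -0.2553  0.0274] [0.0007 0.0007]
[ 0.52550217 -0.25367412  0.071     ] [ 0.40973859 -0.23037679  0.071     ] [ 0.46762038 -0.24202545  0.071     ] 0.11808460178730065 -11.378740152869492
shift tool [ 0.00251438 -0.00311436  0.09334842] [ 0.04190632 -0.05190597  1.55580705]
rest front edge [[ 0.5395 -0.2255  0.008 ]
 [ 0.5275 -0.2865  0.008 ]]
[ 0.5126 -0.2291  0.08  ]
[ 0.5045 -0.2724  0.08  ]
[ 0.4208 -0.2104  0.08  ]
[ 0.412  -0.2524  0.08  ]
```

```bash
python3 -m handwheel '[[-0.01,-0.045,0.1,0.23],[0,0,0.35,0],[0,0,0.45,0],[0,0,0.45,0],[0,0,0.3,0],[0,0,0.15,0],[0,0,0.07,0],[0,0,0,0]]' 0 && python3 -m handwheel '[[0,0,0,0],[0,0,0,0],[0,0,0,0],[0,0,0,0],[0,0,0,0],[0,0,0,0]]' 1
```

```text
time: 5.0
position: [0.4643, -0.2421, 0.0524]
orientation: [[0.981, -0.196, 0.0], [-0.196, -0.981, -0.0], [0.0, 0.0, -1.0]]
force: [0.8, 0.1, 0.8]
finger_gap: 0.0859
grasp_force: 0.0
time: 5.75
position: [0.4643, -0.242, 0.0524]
orientation: [[0.981, -0.195, 0.0], [-0.195, -0.981, 0.0], [0.0, -0.0, -1.0]]
force: [-1.0, 1.5, 4.1]
finger_gap: 0.0154
grasp_force: 59.2
```

```bash
python3 -m handwheel '[[0,0,-0.1,0],[0,0,-0.3,0],[0,0,-0.5,0],[0,0,-0.6,0],[0,0,-0.5,0],[0,0,-0.2,0],[0,0,0,0]]' 1 && python3 -m handwheel '[[-0.1,-0.25,0,0],[-0.2,-0.5,0,0],[-0.24,-0.65,0,0],[-0.25,-0.7,0,0],[-0.25,-0.7,0,0],[-0.25,-0.7,0,0],[-0.24,-0.65,0,0],[-0.2,-0.5,0,-0.7],[-0.15,-0.4,0,-0.8],[-0.08,-0.2,0,-0.8],[0,0,0,-0.7],[0,0,0,0]]' 1
python3 - <<'E'
from h import *
import pickle
fs={n:grab(n,n+'4.png') for n in('wrist','top','scene')}; pickle.dump((fs,manip.read_state()),open('v4.pkl','wb'))
s=manip.read_state();print(s['position'].round(4),s['orientation'].round(3).tolist(),s['force'].round(1))
a=fs['top']['image'][130:280,195:335,::-1]; a=cv2.resize(a,(560,600),interpolation=cv2.INTER_CUBIC);cv2.imwrite('pics/t4c.png',a)
E
```

```text
time: 6.62
position: [0.4642, -0.2422, 0.1842]
orientation: [[0.981, -0.195, 0.001], [-0.195, -0.981, -0.0], [0.001, 0.0, -1.0]]
force: [1.0, -0.1, -1.7]
finger_gap: 0.015
grasp_force: 58.5
time: 8.12
position: [0.3903, 0.0299, 0.1889]
orientation: [[0.983, 0.184, 0.006], [0.183, -0.982, 0.05], [0.015, -0.049, -0.999]]
force: [-0.4, 0.0, -2.5]
finger_gap: 0.0152
grasp_force: 59.0
[0.3906 0.0297 0.189 ] [[0.983, 0.183, 0.006], [0.183, -0.982, 0.05], [0.015, -0.048, -0.999]] [-0.8 -0.8 -2.2]
```

View pics/wrist4.png

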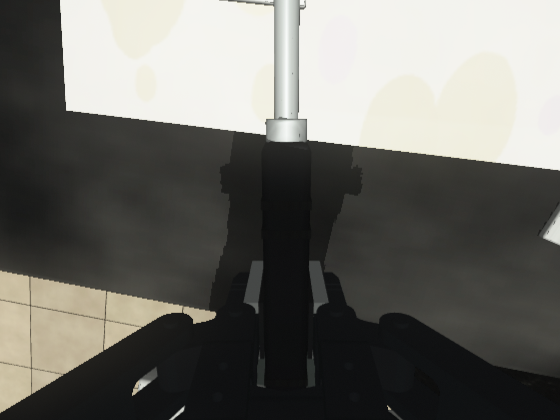

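View pics/t4c.png

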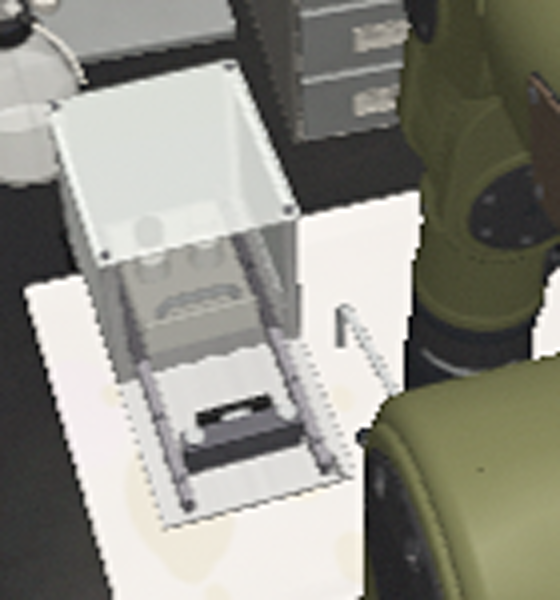

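The wrist view shows the handle in the jaws, with the rod straight ahead. The top crop shows the bay's front edge from (236,262) to (282,249) in full-image pixels and the cover's front top corners at (221,194) and (267,183). The bail bar is at about (246,202) and the buffer at (253,230). The tool reports a slight tilt, which I'll check.

```bash
python3 -m handwheel '[[0.3,-0.1,0,0],[0.5,-0.2,0,0],[0.5,-0.2,0,0],[0.2,-0.1,0,0],[0,0,0,0]]' 1
python3 - <<'E'
from h import *
import pickle
fs,_=pickle.load(open('v4.pkl','rb'));g=fs['top']
c=lambda x,y:(195+x/4-.375,130+y/4-.375)
P={}
for n,p,z in (('FL',c(165,527),.008),('FR',c(350,475),.008),('CFL',c(105,257),.153),('CFR',c(290,211),.153),('CBL',c(52,105),.153),('CBR',c(230,67),.153),('bail',c(203,290),.051),('bufface',c(234,400),.04),('stopL',c(187,468),.008),('stopR',c(303,440),.008),('tip?',c(341,345),.13),('bend',c(345,310),.19)):
    P[n]=onz(g,p,z);print(n,P[n].round(4))
print('yaw',[np.degrees(np.arctan2(-(d[0]),d[1])) for d in (P['FL']-P['FR'],P['CFL']-P['CFR'],P['CBL']-P['CBR'])],[np.degrees(np.arctan2(d[1],d[0])) for d in(P['CBL']-P['CFL'],P['CBR']-P['CFR'])])
print('W',np.linalg.norm(P['FL']-P['FR']),np.linalg.norm(P['CFL']-P['CFR']),np.linalg.norm(P['CBR']-P['CFR']))
s=manip.read_state();print(s['position'].round(4),s['orientation'].round(3).tolist(),s['qpos'].round(3))
f=grab('scene','s5.png');g=grab('top','t5.png');pickle.dump((f,g,manip.read_state()),open('v5.pkl','wb'))
cv2.imwrite('pics/s5c.png',cv2.resize(f['image'][150:290,160:347,::-1],(800,600),interpolation=cv2.INTER_CUBIC))
E
```

```text
time: 8.9
position: [0.473, 0.0824, 0.1917]
orientation: [[0.983, 0.186, 0.005], [0.185, -0.981, 0.05], [0.014, -0.048, -0.999]]
force: [0.4, -1.1, -1.9]
finger_gap: 0.015
grasp_force: 58.9
FL [0.524 0.2   0.008]
FR [0.5356 0.0571 0.008 ]
CFL [0.6665 0.2056 0.153 ]
CFR [0.6768 0.0667 0.153 ]
CBL [0.8271 0.2191 0.153 ]
CBR [0.8338 0.0783 0.153 ]
bail [0.7025 0.1326 0.051 ]
bufface [0.6014 0.1302 0.04  ]
stopL [0.5714 0.1741 0.008 ]
stopR [0.5752 0.0839 0.008 ]
tip? [0.5646 0.0561 0.13  ]
bend [0.548  0.0571 0.19  ]
yaw [np.float64(4.606210651069844), np.float64(4.238467833660962), np.float64(2.7116047879004817)] [np.float64(4.7998100035197995), np.float64(4.242615132981102)]
W 0.14329956953871634 0.13934512785810985 0.15742654679551504
[0.473  0.0824 0.1917] [[0.983, 0.186, 0.005], [0.185, -0.981, 0.05], [0.014, -0.048, -0.999]] [ 0.14   0.107 -0.424  1.027  0.049  3.095]
```

View pics/s5c.png

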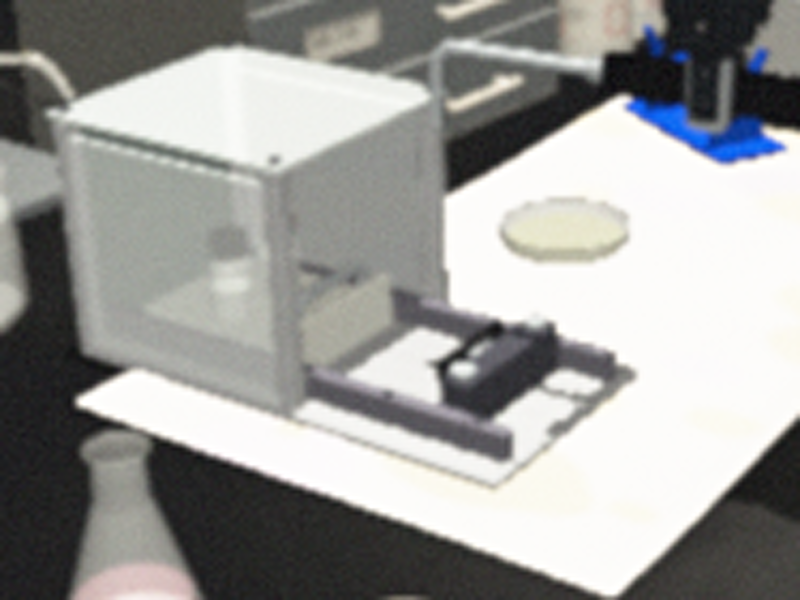

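The cause of the tilt is joint 6 at 3.095, against its limit of 3.14. With this grip the hook can't be held along the bay, since q6 would have to be about 3.3. I'll lay the hook back and regrasp it with the tool turned half round. The crop also shows the sled's lip at the cover mouth, the bail bar just above it, and the cross stop with its buffer at the front.

```bash
python3 -m handwheel '[[0,0.3,0,0.9],[0,0.5,0,0.9],[0,0.5,0,0.9],[0,0.5,0,0.4],[0,0,0,0]]' 1
python3 - <<'E'
from h import *
import pickle
f,g,s=pickle.load(open('v5.pkl','rb'))
o=np.array([.6855,.139]);a=np.radians(4.5);B=np.array([[np.cos(a),np.sin(a)],[-np.sin(a),np.cos(a)]])
k=lambda x,y:(160+x/4.278-.4,150+y/4.2857-.4)
for n,p,z in(('bar',k(330,272),.051),('barend',k(300,266),.051),('leg',k(355,278),.051),('lipTL',k(390,280),.042),('lipBR',k(303,368),.008),('frontR',k(497,487),.008),('frontL',k(635,373),.008),('bufin',k(440,365),.042),('bufin2',k(495,328),.042)):
    x=onz(f,p,z);print(n,x.round(4),'bay',(B@(x[:2]-o)).round(4))
q,R,p=manip.read_state()['qpos'],manip.read_state()['orientation'],manip.read_state()['position']
print(q.round(3))
d=np.array([.4643,-.242,p[2]])-p; c,s=np.cos(np.radians(11.25)),np.sin(np.radians(11.25))
print('yaw',np.degrees(np.arctan2(R[1,0],R[0,0])),'tool shift units',(R.T@d/.06).round(2))
E
```

```text
time: 9.62
position: [0.4754, -0.0456, 0.1858]
orientation: [[0.993, -0.118, 0.004], [-0.118, -0.991, 0.066], [-0.004, -0.066, -0.998]]
force: [-0.0, -0.6, -2.1]
finger_gap: 0.0146
grasp_force: 59.1
bar [0.7124 0.1243 0.051 ] bay [ 0.0256 -0.0167]
barend [0.7332 0.1286 0.051 ] bay [ 0.0467 -0.0141]
leg [0.6943 0.1219 0.051 ] bay [ 0.0074 -0.0178]
lipTL [0.6888 0.0974 0.042 ] bay [ 0.0001 -0.0417]
lipBR [0.6986 0.1655 0.008 ] bay [0.0151 0.0254]
frontR [0.5243 0.2019 0.008 ] bay [-0.1557  0.0754]
frontL [0.5373 0.0561 0.008 ] bay [-0.1542 -0.071 ]
bufin [0.5928 0.1644 0.042 ] bay [-0.0904  0.0326]
bufin2 [0.5967 0.1112 0.042 ] bay [-0.0907 -0.0207]
[-0.14   0.121 -0.423  1.032  0.066  3.12 ]
yaw -6.759111430717539 tool shift units [ 0.2   3.26 -0.22]
```

```bash
python3 -m handwheel '[[0,0.3,0,0.3],[0.05,0.6,0,0.3],[0.05,0.6,0,0.15],[0.05,0.6,0,0],[0.05,0.6,0,0],[0,0.4,0,0],[0,0.16,0,0],[0,0,0,0]]' 1
python3 - <<'E'
from h import *
s=manip.read_state();R,p=s['orientation'],s['position'];print(p,s['qpos'].round(3))
d=np.array([.4643,-.242,p[2]])-p
print('yaw',np.degrees(np.arctan2(R[1,0],R[0,0])),'tool shift units',(R.T@d/.06).round(3))
E
```

```text
time: 10.62
position: [0.4544, -0.2379, 0.1729]
orientation: [[0.981, -0.192, 0.005], [-0.192, -0.979, 0.067], [-0.008, -0.066, -0.998]]
force: [-1.0, -0.2, -2.3]
finger_gap: 0.0148
grasp_force: 59.2
[ 0.45440645 -0.23786154  0.17292505] [-0.52   0.215 -0.341  1.044  0.06   2.814]
yaw -11.059838168242438 tool shift units [ 0.175  0.036 -0.004]
```

```bash
python3 -m handwheel '[[0.1,0.05,0.2,0],[0.07,0.06,0.4,0],[0,0,0.4,0],[0,0,0.16,0],[0,0,0,0],[0,0,0,0]]' 1
python3 - <<'E'
from h import *
s=manip.read_state();R,p=s['orientation'],s['position'];print(p,s['qpos'].round(3))
for z in(.075,.0535):
  d=np.array([.4643,-.242-.0005,z])-p
  print('yaw',np.degrees(np.arctan2(R[1,0],R[0,0])),'tool shift units',(R.T@d/.06).round(3))
E
```

```text
time: 11.38
position: [0.4644, -0.2418, 0.1037]
orientation: [[0.982, -0.191, 0.006], [-0.191, -0.979, 0.066], [-0.007, -0.065, -0.998]]
force: [-0.0, -0.5, -1.8]
finger_gap: 0.0149
grasp_force: 59.2
[ 0.46438043 -0.24184134  0.10373033] [-0.517  0.292 -0.411  0.895  0.06   2.816]
yaw -10.996795861114542 tool shift units [0.004 0.042 0.477]
yaw -10.996795861114542 tool shift units [0.007 0.066 0.835]
```

```bash
python3 -m handwheel '[[0,0.02,0.2,0.04],[0,0.02,0.27,0],[0,0.015,0.2,0],[0,0.01,0.1,0],[0,0,0.04,0],[0,0,0,0]]' 1
```

```text
time: 12.12
position: [0.4633, -0.2424, 0.0543]
orientation: [[0.981, -0.195, 0.005], [-0.195, -0.979, 0.066], [-0.008, -0.066, -0.998]]
force: [0.0, 0.4, -2.1]
finger_gap: 0.0152
grasp_force: 59.2
```

```bash
python3 -m handwheel '[[0.01,0,0.02,0],[0,0,0,0]]' 1 && python3 -m handwheel '[[0,0,0,0],[0,0,0,0],[0,0,0,0],[0,0,0,0]]' 0 && python3 -m handwheel '[[0,0,-0.3,0],[0,0,-0.6,0],[0,0,-0.7,0],[0,0,-0.4,0],[0,0,0,-1],[0,0,0,-1],[0,0,0,-1],[0,0,0,-1],[0,0,0,-1],[0,0,0,-1],[0,0,0,-1],[0,0,0,0]]' 0
python3 - <<'E'
from h import *
s=manip.read_state();R,p=s['orientation'],s['position'];print(p,s['qpos'].round(3),np.degrees(np.arctan2(R[1,0],R[0,0])))
E
```

```text
time: 12.38
position: [0.4641, -0.2426, 0.0533]
orientation: [[0.981, -0.195, 0.005], [-0.195, -0.979, 0.066], [-0.008, -0.066, -0.998]]
force: [0.0, 0.5, -2.0]
finger_gap: 0.0151
grasp_force: 59.2
time: 12.88
position: [0.4639, -0.2424, 0.0531]
orientation: [[0.981, -0.195, 0.005], [-0.195, -0.979, 0.066], [-0.008, -0.066, -0.998]]
force: [0.7, -0.1, 0.8]
finger_gap: 0.0845
grasp_force: 0.0
time: 14.38
position: [0.4632, -0.2503, 0.1728]
orientation: [[0.86, 0.51, 0.005], [0.509, -0.858, 0.066], [0.038, -0.055, -0.998]]
force: [0.8, 0.3, 0.2]
finger_gap: 0.0855
grasp_force: 0.0
[ 0.4631708  -0.25029212  0.17276634] [-0.532  0.24  -0.309  1.051  0.059  2.074] 30.600830204454482
```

The tilt of 0.066 rad is small and stays constant. It only rolls the hook by 3.8°, which is within tolerance, so I accept it. I'll finish the half turn.

```bash
python3 -m handwheel '[[0,0,0,-1],[0,0,0,-1],[0,0,0,-1],[0,0,0,-1],[0,0,0,-1],[0,0,0,-1],[0,0,0,-1],[0,0,0,-1],[0,0,0,-1],[0,0,0,-1],[0,0,0,-1],[0,0,0,-1]]' 0 && python3 -m handwheel '[[0,0,0,-1],[0,0,0,-1],[0,0,0,-1],[0,0,0,-1],[0,0,0,-1],[0,0,0,-1],[0,0,0,-1],[0,0,0,-1],[0,0,0,-1],[0,0,0,-1],[0,0,0,-1],[0,0,0,0]]' 0
python3 - <<'E'
from h import *
import pickle
s=manip.read_state();R,p=s['orientation'],s['position'];print(p,s['qpos'].round(3),np.degrees(np.arctan2(R[1,0],R[0,0])))
f=grab('wrist','w6.png');pickle.dump((f,s),open('v6.pkl','wb'))
# dark handle segmentation near the expected place
m=(f['image'].max(2)<45).astype(np.uint8)
ends=[proj(f,np.array([.464,-.2422,.071])+t*np.array([.981,-.194,0])) for t in(-.06,0,.06)];print(np.round(ends))
print(manip.boxes_of('wrist','hook'),manip.boxes_of('wrist','rest'))
E
```

```text
time: 15.88
position: [0.4632, -0.2503, 0.1728]
orientation: [[-0.222, 0.975, 0.005], [0.973, 0.221, 0.066], [0.064, 0.019, -0.998]]
force: [0.3, -0.6, -0.2]
finger_gap: 0.0857
grasp_force: 0.0
time: 17.38
position: [0.4632, -0.2503, 0.1728]
orientation: [[-0.98, 0.198, 0.005], [0.198, 0.978, 0.066], [0.009, 0.066, -0.998]]
force: [0.2, -0.0, -0.1]
finger_gap: 0.0853
grasp_force: 0.0
[ 0.46319861 -0.2503032   0.17277854] [-0.532  0.24  -0.309  1.051  0.059 -0.333] 168.58658541193114
[[287. 126.]
 [287. 217.]
 [287. 296.]]
[{'extent': [272.4, 132.5, 28.7, 259.4], 'conf': 0.91}] [{'extent': [242.1, 96.5, 91.8, 192.9], 'conf': 0.73}]
```

View pics/w6.png

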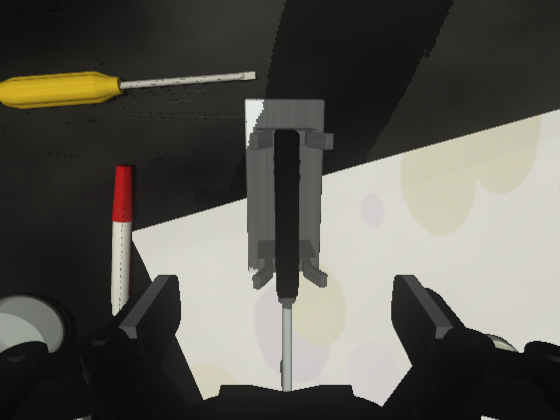

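The hook lies in both forks again, with the handle from (287,130) to (287,300), and the flipped tool is in line with it. I'll grasp it now.

```bash
python3 -m handwheel '[[-0.04,0.016,0.15,-0.05],[0,0,0.45,0],[0,0,0.55,0],[0,0,0.45,0],[0,0,0.25,0],[0,0,0.12,0],[0,0,0.04,0],[0,0,0,0]]' 0 && python3 -m handwheel '[[0,0,0,0],[0,0,0,0],[0,0,0,0],[0,0,0,0],[0,0,0,0],[0,0,0,0]]' 1 && python3 -m handwheel '[[0,0,-0.1,0],[0,0,-0.3,0],[0,0,-0.5,0],[0,0,-0.6,0],[0,0,-0.5,0],[0,0,-0.2,0],[0,0,0,0]]' 1
python3 - <<'E'
from h import *
s=manip.read_state();R,p=s['orientation'],s['position'];print(p,s['qpos'].round(3),np.degrees(np.arctan2(R[1,0],R[0,0])))
d=np.array([.44,.119,.20])-p
print('tool shift units',(R.T@d/.06).round(3))
E
```

```text
time: 18.52
position: [0.4669, -0.2422, 0.0531]
orientation: [[-0.982, 0.19, 0.006], [0.19, 0.98, 0.066], [0.007, 0.065, -0.998]]
force: [0.5, 0.4, -0.1]
finger_gap: 0.0851
grasp_force: 0.0
time: 19.27
position: [0.4664, -0.2421, 0.0527]
orientation: [[-0.982, 0.19, 0.005], [0.19, 0.98, 0.066], [0.008, 0.065, -0.998]]
force: [-0.5, -0.4, 4.1]
finger_gap: 0.0153
grasp_force: 58.8
time: 20.15
position: [0.4659, -0.2507, 0.1843]
orientation: [[-0.982, 0.19, 0.005], [0.19, 0.98, 0.066], [0.007, 0.066, -0.998]]
force: [-0.3, -0.9, -2.4]
finger_gap: 0.0149
grasp_force: 58.6
[ 0.46592635 -0.25069482  0.18432794] [-0.53   0.236 -0.287  1.077  0.06  -0.339] 169.04258032768337
tool shift units [1.597 5.971 0.143]
```

```bash
python3 -m handwheel '[[0.08,0.3,0,0],[0.17,0.65,0,0],[0.2,0.75,0,0],[0.2,0.75,0,0],[0.2,0.75,0,0],[0.2,0.75,0.07,0],[0.2,0.75,0.07,0],[0.17,0.65,0,0],[0.1,0.4,0,-0.9],[0.06,0.2,0,-0.9],[0,0,0,-0.78],[0,0,0,0]]' 1
python3 - <<'E'
from h import *
import pickle
fs={n:grab(n,n+'7.png') for n in('wrist','top','scene')}
s=manip.read_state();R,p=s['orientation'],s['position'];print(p,s['qpos'].round(3),np.degrees(np.arctan2(-R[1,0],-R[0,0])),R.round(3).tolist())
pickle.dump((fs,s),open('v7.pkl','wb'))
tip=p+R@np.array([-.160,0,.045-.008]);bend=p+R@np.array([-.16,0,-.008]);print('tip pred',tip.round(4))
for n in fs: print(n,'tip',proj(fs[n],tip).round(1),'bend',proj(fs[n],bend).round(1),[(round(d['conf'],2),np.round(d['extent'],1).tolist()) for d in manip.boxes_of(n,'hook_tip')[:2]],'sled',[(round(d['conf'],2),np.round(d['extent'],1).tolist()) for d in manip.boxes_of(n,'sled')[:2]])
t=fs['top']['image'][130:280,195:335,::-1];sc=fs['scene']['image'][150:290,160:300,::-1]
cv2.imwrite('pics/c7.png',np.hstack([cv2.resize(t,(400,429),interpolation=cv2.INTER_CUBIC),cv2.resize(fs['wrist']['image'][0:300,:,::-1],(400,214),interpolation=cv2.INTER_AREA) if 0 else cv2.resize(sc,(400,429),interpolation=cv2.INTER_CUBIC)]))
E
```

```text
time: 21.65
position: [0.4378, 0.1181, 0.1988]
orientation: [[-0.997, -0.079, 0.002], [-0.079, 0.995, 0.066], [-0.007, 0.066, -0.998]]
force: [0.1, -0.5, -2.7]
finger_gap: 0.0151
grasp_force: 58.9
[0.43868038 0.11753092 0.19942571] [ 0.217  0.049 -0.471  1.034  0.064  0.14 ] 4.421036180744708 [[-0.997, -0.077, 0.003], [-0.077, 0.995, 0.066], [-0.008, 0.066, -0.998]]
tip pred [0.5983 0.1323 0.1639]
wrist tip [284.2 491.4] bend [283.8 581.8] [(0.59, [261.0, 142.8, 51.9, 246.2])] sled []
top tip [250.5 204.5] bend [250.7 194. ] [(0.69, [251.4, 193.5, 21.1, 66.5])] sled [(0.96, [227.0, 189.3, 27.2, 26.0])]
scene tip [267.9 181.4] bend [268.2 162.2] [(0.9, [266.8, 163.3, 91.1, 23.2])] sled [(0.65, [232.2, 208.8, 16.9, 28.2])]
```

View pics/c7.png

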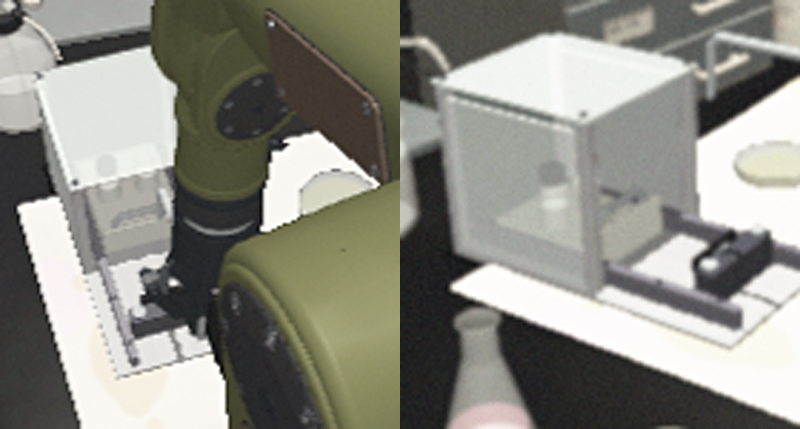

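The crops show the hook's bend where I predicted it, within 2 px in both views, and the bail arch centred on the bay's midline. The bail is at about x = 0.017 in the bay, so the sled is at about 0.067, inside the stated range. The tip should therefore go to bay x of about 0.040. First I'll go down to entry height.

```bash
cat > st.py <<'E'
from h import *
o=np.array([.6855,.139]);a=np.radians(4.5);B=np.array([[np.cos(a),np.sin(a)],[-np.sin(a),np.cos(a)]])
s=manip.read_state();R,p=s['orientation'],s['position']
tip=p+R@np.array([-.1605,0,.045-.008])
print('t',s['time'],'tip bay',(B@(tip[:2]-o)).round(4),'z',tip[2].round(4),'axis z',(p[2]+.008).round(4),'F bay',(B@s['force'][:2]).round(2),s['force'][2].round(2),'q6',s['qpos'][5].round(3))
E
python3 -m handwheel '[[0,0,0.2,0],[0,-0.03,0.4,0],[0,-0.04,0.45,0],[0,-0.02,0.26,0],[0,0,0.1,0],[0,0,0,0]]' 1; python3 st.py
```

```text
time: 22.85
position: [0.44, 0.1177, 0.1149]
orientation: [[-0.997, -0.079, 0.004], [-0.078, 0.995, 0.066], [-0.009, 0.065, -0.998]]
force: [0.6, 0.1, -2.2]
finger_gap: 0.0151
grasp_force: 58.8
t 22.85 tip bay [-0.0856  0.0004] z 0.0794 axis z 0.1229 F bay [0.63 0.03] -2.24 q6 0.139
```

```bash
python3 -m handwheel '[[-0.15,0,0,0],[-0.3,0,0,0],[-0.4,0,0,0],[-0.4,0,0,0],[-0.35,0,0,0],[-0.2,0,0,0],[0,0,0,0],[0,0,0,0]]' 1; python3 st.py
python3 - <<'E'
from h import *
import pickle
f=grab('scene','s8.png');g=grab('top','t8.png');s=manip.read_state();pickle.dump((f,g,s),open('v8.pkl','wb'))
R,p=s['orientation'],s['position'];tip=p+R@np.array([-.1605,0,.037]);bend=p+R@np.array([-.1605,0,-.008])
print(proj(f,tip),proj(f,bend),proj(g,tip),proj(g,bend))
for n in('scene','top'):print(n,[(t,[(round(d['conf'],2),np.round(d['extent'],1).tolist()) for d in manip.boxes_of(n,t)[:2]]) for t in('hook','sled','vial_left')])
E
```

```text
time: 23.85
position: [0.5471, 0.1261, 0.1163]
orientation: [[-0.997, -0.079, 0.004], [-0.078, 0.995, 0.066], [-0.009, 0.066, -0.998]]
force: [0.5, -0.5, -3.2]
finger_gap: 0.0149
grasp_force: 58.8
t 23.85 tip bay [0.0219 0.0004] z 0.0808 axis z 0.1243 F bay [ 0.44 -0.55] -3.24 q6 0.112
[232.89705681 204.95252604] [232.63889541 187.81069868] [241.77002149 195.30382201] [241.77479314 185.47771729]
scene [('hook', [(0.74, [232.9, 189.7, 81.6, 23.2]), (0.67, [170.6, 157.6, 140.7, 107.7])]), ('sled', [(0.64, [231.0, 210.3, 18.0, 24.6])]), ('vial_left', [])]
top [('hook', []), ('sled', [(0.59, [372.9, 220.2, 27.2, 51.8]), (0.55, [224.6, 191.4, 15.3, 22.0])]), ('vial_left', [(0.58, [232.7, 193.0, 5.8, 5.2])])]
```

```bash
python3 -m handwheel '[[-0.15,0,0,0],[-0.15,0,0,0],[0,0,0,0],[0,0,0,0]]' 1; python3 st.py
python3 - <<'E'
from st import *
import pickle
fs,_=pickle.load(open('v4.pkl','rb'));g=fs['top']
for px,z in(((235.6,195.6),.078),((235.6,200),.078),((232.5,185),.078)):
  print(px,(B@(onz(g,px,z)[:2]-o)).round(4))
im=g['image'].astype(int)
# expected pixels for sled at bay .067: caps, bar ends
for sx in(.06,.067,.074):
  for n,l,z in(('capL',(sx+.008,.022),.078),('capR',(sx+.008,-.022),.078),('bar',(sx-.05,0),.051),('barL',(sx-.05,.023),.051),('barR',(sx-.05,-.023),.051)):
    w=B.T@np.array(l)+o;print(sx,n,proj(g,np.array([*w,z])).round(1),end=' ')
  print()
E
```

```text
time: 24.75
position: [0.5657, 0.1275, 0.1163]
orientation: [[-0.997, -0.079, 0.004], [-0.078, 0.995, 0.066], [-0.009, 0.066, -0.998]]
force: [0.1, -0.1, -2.4]
finger_gap: 0.0151
grasp_force: 58.8
t 24.75 tip bay [0.0406 0.0003] z 0.0809 axis z 0.1243 F bay [ 0.11 -0.11] -2.37 q6 0.108
t 24.75 tip bay [0.0406 0.0003] z 0.0809 axis z 0.1243 F bay [ 0.11 -0.11] -2.37 q6 0.108
(235.6, 195.6) [0.0291 0.0181]
(235.6, 200) [0.0122 0.0228]
(232.5, 185) [0.0739 0.0159]
0.06 capL [231.1 186.8] 0.06 capR [244.7 183.4] 0.06 bar [243.6 204.3] 0.06 barL [236.4 206.1] 0.06 barR [250.7 202.4] 
0.067 capL [230.5 185.2] 0.067 capR [244.1 181.8] 0.067 bar [242.9 202.6] 0.067 barL [235.8 204.5] 0.067 barR [250.1 200.8] 
0.074 capL [229.9 183.6] 0.074 capR [243.5 180.2] 0.074 bar [242.3 201. ] 0.074 barL [235.2 202.8] 0.074 barR [249.4 199.1]
```

```bash
python3 -m handwheel '[[0.075,0,0.05,0],[0,-0.02,0.15,0],[0,-0.01,0.15,0],[0,0,0.1,0],[0,0,0,0]]' 1; python3 st.py
```

```text
time: 25.38
position: [0.5611, 0.1272, 0.0886]
orientation: [[-0.997, -0.079, 0.003], [-0.078, 0.995, 0.066], [-0.009, 0.065, -0.998]]
force: [0.1, -0.4, -1.1]
finger_gap: 0.0153
grasp_force: 58.8
t 25.375 tip bay [0.0359 0.0003] z 0.053 axis z 0.0966 F bay [ 0.1  -0.42] -1.07 q6 0.109
```

```bash
python3 -m handwheel '[[0,0,0.03,0],[0,0,0,0],[0,0,0,0]]' 1; python3 st.py;  python3 -m handwheel '[[0,0,0.04,0],[0,-0.01,0.04,0],[0,0,0,0]]' 1; python3 st.py
```

```text
time: 25.75
position: [0.5618, 0.1274, 0.0879]
orientation: [[-0.997, -0.079, 0.005], [-0.078, 0.995, 0.066], [-0.01, 0.066, -0.998]]
force: [0.1, 0.3, -1.6]
finger_gap: 0.0151
grasp_force: 58.8
t 25.75 tip bay [0.0367 0.0005] z 0.0526 axis z 0.0959 F bay [0.14 0.24] -1.56 q6 0.109
time: 26.12
position: [0.5614, 0.127, 0.0825]
orientation: [[-0.997, -0.079, 0.004], [-0.078, 0.995, 0.066], [-0.009, 0.066, -0.998]]
force: [-0.1, 0.9, -2.4]
finger_gap: 0.0153
grasp_force: 58.8
t 26.125 tip bay [0.0362 0.0001] z 0.047 axis z 0.0905 F bay [-0.03  0.86] -2.41 q6 0.109
```

```bash
python3 -m handwheel '[[0,-0.01,0.06,0],[0,0,0.06,0],[0,0,0,0],[0,0,0,0]]' 1; python3 st.py;  python3 -m handwheel '[[0.04,0,0,0],[0.04,0,0,0],[0.03,0,0,0],[0.03,0,0,0],[0,0,0,0]]' 1; python3 st.py
```

```text
time: 26.62
position: [0.5618, 0.1269, 0.0755]
orientation: [[-0.997, -0.079, 0.005], [-0.078, 0.995, 0.066], [-0.01, 0.066, -0.998]]
force: [-0.0, 0.2, -2.7]
finger_gap: 0.0153
grasp_force: 58.8
t 26.625 tip bay [0.0365 0.0001] z 0.0402 axis z 0.0835 F bay [-0.01  0.22] -2.73 q6 0.109
time: 27.25
position: [0.5532, 0.1262, 0.0755]
orientation: [[-0.997, -0.079, 0.005], [-0.078, 0.995, 0.066], [-0.01, 0.065, -0.998]]
force: [-0.4, 0.1, -2.1]
finger_gap: 0.0149
grasp_force: 58.8
t 27.25 tip bay [0.028 0.   ] z 0.0402 axis z 0.0835 F bay [-0.43  0.14] -2.14 q6 0.11
```

```bash
python3 -m handwheel '[[0.03,0,0,0],[0.02,0,0,0],[0.02,0,0,0],[0.02,0,0,0]]' 1; python3 st.py; python3 -m handwheel '[[0.02,0,0,0],[0.02,0,0,0],[0.02,0,0,0],[0.02,0,0,0]]' 1; python3 st.py
```

```text
time: 27.75
position: [0.5479, 0.1258, 0.0754]
orientation: [[-0.997, -0.079, 0.005], [-0.078, 0.995, 0.066], [-0.01, 0.066, -0.998]]
force: [0.4, -0.2, -3.1]
finger_gap: 0.015
grasp_force: 58.8
t 27.75 tip bay [0.0227 0.0001] z 0.0401 axis z 0.0834 F bay [ 0.33 -0.23] -3.14 q6 0.111
time: 28.25
position: [0.5437, 0.1255, 0.0756]
orientation: [[-0.997, -0.079, 0.006], [-0.078, 0.995, 0.066], [-0.011, 0.066, -0.998]]
force: [4.4, 0.0, -3.7]
finger_gap: 0.0152
grasp_force: 58.7
t 28.25 tip bay [0.0185 0.0001] z 0.0404 axis z 0.0836 F bay [ 4.35 -0.34] -3.74 q6 0.112
```

Contact felt: the sled drags at about 4.4 N. I'll drag gently to just short of the nearest possible buffer position.

```bash
python3 -m handwheel '[[0.03,0,0,0],[0.05,0,0,0],[0.07,0,0,0],[0.08,0,0,0],[0.08,0,0,0],[0.08,0,0,0]]' 1; python3 st.py; python3 -m handwheel '[[0.08,0,0,0],[0.08,0,0,0],[0.08,0,0,0],[0.08,0,0,0],[0.08,0,0,0],[0.07,0,0,0],[0.05,0,0,0]]' 1; python3 st.py
```

```text
time: 29.0
position: [0.5197, 0.1237, 0.0753]
orientation: [[-0.997, -0.079, 0.005], [-0.078, 0.995, 0.066], [-0.01, 0.066, -0.998]]
force: [4.5, 1.0, -2.9]
finger_gap: 0.015
grasp_force: 58.7
t 29.0 tip bay [-0.0056  0.0001] z 0.04 axis z 0.0833 F bay [4.57 0.62] -2.92 q6 0.117
time: 29.88
position: [0.4887, 0.1212, 0.075]
orientation: [[-0.997, -0.079, 0.005], [-0.078, 0.995, 0.066], [-0.01, 0.066, -0.998]]
force: [4.8, 0.5, -2.4]
finger_gap: 0.0153
grasp_force: 58.7
t 29.875 tip bay [-0.0367  0.0001] z 0.0397 axis z 0.083 F bay [4.81 0.13] -2.38 q6 0.124
```

```bash
python3 -m handwheel '[[0.05,0,0,0],[0.06,0,0,0],[0.06,0,0,0],[0.06,0,0,0],[0.05,0,0,0],[0.03,0,0,0]]' 1; python3 st.py; python3 -m handwheel '[[0.02,0,0,0],[0.02,0,0,0],[0.02,0,0,0]]' 1; python3 st.py
```

```text
time: 30.62
position: [0.4704, 0.1198, 0.0749]
orientation: [[-0.997, -0.079, 0.005], [-0.078, 0.995, 0.066], [-0.01, 0.066, -0.998]]
force: [5.0, 0.7, -4.0]
finger_gap: 0.015
grasp_force: 58.8
t 30.625 tip bay [-0.0551  0.0001] z 0.0396 axis z 0.0829 F bay [5.06 0.33] -3.97 q6 0.129
time: 31.0
position: [0.4669, 0.1195, 0.0748]
orientation: [[-0.997, -0.079, 0.005], [-0.078, 0.995, 0.066], [-0.011, 0.066, -0.998]]
force: [5.2, 0.4, -1.8]
finger_gap: 0.0154
grasp_force: 58.8
t 31.0 tip bay [-0.0586  0.0001] z 0.0396 axis z 0.0828 F bay [ 5.23 -0.01] -1.83 q6 0.13
```

```bash
cat > c.py <<'E'
from st import *
import sys; sys.exit(int((B@s['force'][:2])[0]>6.6))
E
python3 -m handwheel '[[0.013,0,0,0],[0.013,0,0,0]]' >/dev/null && python3 c.py && python3 -m handwheel '[[0.013,0,0,0],[0.013,0,0,0]]' >/dev/null && python3 c.py && python3 -m handwheel '[[0.013,0,0,0],[0.013,0,0,0]]' >/dev/null && python3 c.py && python3 -m handwheel '[[0.013,0,0,0],[0.013,0,0,0]]' >/dev/null && python3 c.py && python3 -m handwheel '[[0.013,0,0,0],[0.013,0,0,0]]' >/dev/null && python3 c.py && python3 -m handwheel '[[0.013,0,0,0],[0.013,0,0,0]]' >/dev/null && python3 c.py
```

```text
t 31.25 tip bay [-0.0601  0.0001] z 0.0396 axis z 0.0828 F bay [4.62 0.23] -1.82 q6 0.131
t 31.5 tip bay [-0.0616  0.0001] z 0.0396 axis z 0.0828 F bay [5.45 0.83] -2.36 q6 0.131
t 31.75 tip bay [-0.0631  0.0001] z 0.0396 axis z 0.0828 F bay [ 4.84 -0.06] -3.03 q6 0.132
t 32.0 tip bay [-0.0647  0.0001] z 0.0396 axis z 0.0828 F bay [4.49 0.38] -2.32 q6 0.132
t 32.25 tip bay [-0.0658  0.0001] z 0.0398 axis z 0.0829 F bay [ 7.49 -0.2 ] -3.22 q6 0.132
```

The buffer is felt: the force steps up to 7.5 N at tip x = -0.066. I'll lean in gently.

```bash
python3 -m handwheel '[[0.006,0,0,0],[0,0,0,0]]' >/dev/null; python3 st.py; python3 -m handwheel '[[0,0,0,0]]'  >/dev/null; python3 st.py
```

```text
t 32.5 tip bay [-0.0659  0.0001] z 0.0399 axis z 0.083 F bay [6.85 0.31] -2.98 q6 0.132
t 32.625 tip bay [-0.0659  0.0001] z 0.0399 axis z 0.0829 F bay [ 6.89 -0.31] -3.18 q6 0.133
```

```bash
python3 -m handwheel '[[0.01,0,0,0],[0,0,0,0]]' >/dev/null; python3 st.py; python3 -m handwheel '[[0.005,0,0,0],[0,0,0,0]]'  >/dev/null; python3 st.py
```

```text
t 32.875 tip bay [-0.0663  0.0001] z 0.04 axis z 0.083 F bay [ 7.52 -0.12] -4.17 q6 0.133
t 33.125 tip bay [-0.0665  0.0001] z 0.0401 axis z 0.083 F bay [7.72 0.36] -4.01 q6 0.133
```

```bash
python3 -m handwheel '[[0.01,0,0,0],[0.005,0,0,0],[0,0,0,0]]' >/dev/null; python3 st.py; python3 -m handwheel '[[0.01,0,0,0],[0,0,0,0]]'  >/dev/null; python3 st.py
```

```text
t 33.5 tip bay [-0.067  0.   ] z 0.0403 axis z 0.0831 F bay [ 9.02 -1.1 ] -4.14 q6 0.133
t 33.75 tip bay [-0.0672 -0.    ] z 0.0404 axis z 0.0832 F bay [9.65 0.15] -4.94 q6 0.133
```

```bash
python3 -m handwheel '[[0.005,0,0,0],[0,0,0,0],[0,0,0,0],[0,0,0,0],[0,0,0,0]]' >/dev/null; python3 st.py; python3 -m handwheel '[[0,0,0,0],[0,0,0,0],[0,0,0,0],[0,0,0,0],[0,0,0,0]]'  >/dev/null; python3 st.py
```

```text
t 34.375 tip bay [-0.0674 -0.    ] z 0.0405 axis z 0.0832 F bay [ 9.96 -1.19] -5.12 q6 0.133
t 35.0 tip bay [-0.0674 -0.    ] z 0.0405 axis z 0.0832 F bay [ 9.94 -0.02] -3.95 q6 0.133
```

The pull held at about 10 N for over a second. Now I unhook: back off behind the bail, then lift.

```bash
python3 -m handwheel '[[-0.02,0,0,0],[-0.03,0,0,0],[-0.05,0,0,0],[-0.07,0,0,0],[-0.07,0,0,0],[-0.03,0,0,0],[0,0,0,0],[0,0,0,0]]' >/dev/null; python3 st.py; python3 -m handwheel '[[0,0,-0.05,0],[0,0.02,-0.1,0],[0,0.02,-0.1,0],[0,0,0,0]]' >/dev/null; python3 st.py
```

```text
t 36.0 tip bay [-0.0537  0.0001] z 0.0392 axis z 0.0826 F bay [-0.4  0.7] -2.38 q6 0.129
t 36.5 tip bay [-0.0529  0.0017] z 0.0556 axis z 0.0987 F bay [-0.64  0.28] -2.29 q6 0.132
```

```bash
python3 -m handwheel '[[0,0.01,-0.15,0],[0,0.01,-0.2,0],[0,0.02,-0.3,0],[0,0.02,-0.4,0],[0,0.02,-0.4,0],[0,0,-0.2,0],[0,0,-0.1,0],[0,0,0,0]]' >/dev/null; python3 st.py
python3 - <<'E'
from st import *
d=np.array([.4664,-.2421-.0065,.17])-p
print(p,'shift after lift',(R.T@d/.06).round(2),'yaw',np.degrees(np.arctan2(-R[1,0],-R[0,0])))
f=grab('scene');g=grab('top')
for n in('scene','top'):
  for t in('sled','vial_left'): print(n,t,[(round(x['conf'],2),np.round(x['extent'],1).tolist()) for x in manip.boxes_of(n,t)[:3]])
for sx in(-.02,-.027):
 for n,l,z in(('capL',(sx+.008,.022),.078),('capR',(sx+.008,-.022),.078)):
  w=np.array([*(B.T@np.array(l)+o),z]);print(sx,n,proj(f,w).round(1),proj(g,w).round(1))
E
```

```text
t 37.5 tip bay [-0.0547 -0.0007] z 0.1595 axis z 0.2028 F bay [ 0.16 -0.  ] -1.91 q6 0.128
t 37.5 tip bay [-0.0547 -0.0007] z 0.1595 axis z 0.2028 F bay [ 0.16 -0.  ] -1.91 q6 0.128
[0.47085127 0.11903714 0.19484105] shift after lift [ 0.56 -6.12  0.01] yaw 4.482385151474127
scene sled [(0.68, [230.7, 215.3, 45.5, 28.0])]
scene vial_left [(0.78, [233.0, 213.0, 12.9, 22.5])]
top sled [(0.88, [228.9, 202.3, 26.1, 34.0])]
top vial_left []
-0.02 capL [238.1 212. ] [238.  205.8]
-0.02 capR [249.2 205.7] [252.  202.2]
-0.027 capL [240.4 212.6] [238.6 207.5]
-0.027 capR [251.4 206.3] [252.6 203.9]
```

The sled stands at the front, at about x = -0.022, with a vial upright as predicted. Now the hook goes back to its rest.

```bash
python3 -m handwheel '[[0.03,-0.3,0,0],[0.06,-0.65,0,0],[0.07,-0.75,0,0],[0.07,-0.75,0,0],[0.07,-0.75,0,0],[0.07,-0.75,0,0],[0.07,-0.75,0,0],[0.06,-0.7,0,0],[0.04,-0.47,0,0.87],[0.02,-0.2,0,0.9],[0,0,0,0.8],[0,0,0,0]]' >/dev/null
cat > r.py <<'E'
from h import *
s=manip.read_state();R,p=s['orientation'],s['position']
print(s['time'],p.round(4),'yaw',np.degrees(np.arctan2(-R[1,0],-R[0,0])).round(2),s['force'].round(1))
for z in(.11,.0527): print(z,(R.T@(np.array([.4664,-.2421,z])-p)/.06).round(3))
E
python3 r.py
```

```text
39.3 [ 0.4642 -0.2465  0.1704] yaw -10.91 [-0.1  0.7 -1.4]
0.11 [-0.031  0.013  1.009]
0.0527 [-0.039 -0.05   1.962]
```

```bash
python3 -m handwheel '[[-0.03,0.01,0.25,0],[0,0,0.35,0],[0,0,0.3,0],[0,0,0.1,0],[0,0,0,0]]' >/dev/null; python3 r.py
python3 - <<'E'
from h import *
s=manip.read_state();R,p=s['orientation'],s['position']
for n in('scene','top'):
  f=grab(n); print(n,[(k,proj(f,p+R@np.array(v)).round(1).tolist()) for k,v in dict(tip=(-.16,0,.041),bend=(-.16,0,-.012),rear=(.06,0,-.008),front=(-.06,0,-.008)).items()],[(round(x['conf'],2),np.round(x['extent'],1).tolist()) for x in manip.boxes_of(n,'hook')[:2]])
  if n=='scene':
    # steel rod rows: brightness columns between bend and handle front
    im=cv2.cvtColor(f['image'],cv2.COLOR_RGB2GRAY).astype(int)
    for a in(.15,.13,.11,.09,.07):
      q=proj(f,p+R@np.array([-a,0,-.008]));c=int(round(q[0]));r=int(round(q[1]));print(a,q.round(1),im[r-6:r+7,c].tolist())
E
```

```text
39.925 [ 0.4668 -0.2411  0.1103] yaw -10.85 [ 0.8 -0.1 -2.1]
0.11 [ 0.003 -0.017  0.003]
0.0527 [-0.006 -0.08   0.956]
scene [('tip', [343.7, 172.7]), ('bend', [345.2, 156.1]), ('rear', [407.5, 173.6]), ('front', [371.5, 164.3])] [(0.64, [346.0, 157.0, 65.4, 21.3])]
0.15 [347.6 158.1] [144, 150, 145, 152, 173, 188, 149, 141, 151, 146, 145, 146, 148]
0.13 [352.7 159.4] [173, 150, 149, 157, 183, 207, 160, 135, 144, 147, 151, 146, 145]
0.11 [357.9 160.7] [223, 182, 155, 177, 201, 180, 140, 146, 148, 150, 151, 151, 151]
0.09 [363.2 162.1] [231, 236, 228, 201, 196, 193, 148, 146, 154, 149, 151, 149, 152]
0.07 [368.7 163.5] [185, 199, 231, 224, 184, 138, 121, 129, 139, 143, 153, 151, 152]
top [('tip', [377.4, 193.1]), ('bend', [381.1, 181.5]), ('rear', [395.1, 242.0]), ('front', [387.0, 208.1])] [(0.49, [380.2, 186.0, 18.1, 57.8])]
```

The rod follows its predicted line, so the hook didn't pitch in the grip. I'll lower it into the forks.

```bash
python3 -m handwheel '[[0,-0.02,0.2,0.02],[0,-0.02,0.27,0],[0,-0.02,0.23,0],[0,-0.01,0.14,0],[0,-0.01,0.07,0],[0,0,0.03,0],[0,0,0,0]]' >/dev/null; python3 r.py
```

```text
41.0 [ 0.4667 -0.2426  0.0545] yaw -11.01 [-0.2  0.5 -2.1]
0.11 [ 0.013  0.068 -0.923]
0.0527 [0.006 0.005 0.03 ]
```

```bash
python3 -m handwheel '[[0,0.005,0.03,0],[0,0,0,0]]' >/dev/null; python3 r.py; python3 -m handwheel '[[0,0,0,0],[0,0,0,0],[0,0,0,0],[0,0,0,0],[0,0,0,0]]' 0 >/dev/null; python3 -m handwheel '[[0,0,-0.15,0],[0,0,-0.4,0],[0,0,-0.6,0],[0,0,-0.6,0],[0,0,-0.25,0],[0,0,0,0],[0,0,0,0]]' 0
python3 - <<'E'
from h import *
f=grab('wrist')
def rep(n):
  for t in('hook','rest','sled','vial_left','petri_dish'): print(n,t,[(round(x['conf'],2),np.round(x['extent'],1).tolist()) for x in manip.boxes_of(n,t)[:2]])
c=np.array([.4667,-.2424,.071]);u=np.array([.9816,-.191,0])
print([proj(f,c+t*u).round(1).tolist() for t in(-.06,.06)])
im=cv2.cvtColor(f['image'],cv2.COLOR_RGB2GRAY)
for t in(-.04,0.,.04):
  q=proj(f,c+t*u);r=int(q[1]);print(t,q.round(1),im[r,int(q[0])-34:int(q[0])+35:2].tolist())
rep('wrist');g=grab('scene');rep('scene')
print('scene pred',proj(g,c+.1*u-np.array([0,0,.011])),[int(v) for v in cv2.cvtColor(g['image'],cv2.COLOR_RGB2GRAY)[:,int(round(proj(g,c+.1*u-np.array([0,0,.011]))[0]))][170:190]])
E
```

```text
41.25 [ 0.4669 -0.2422  0.0528] yaw -11.02 [-0.5 -0.9 -0.8]
0.11 [ 0.016  0.063 -0.951]
0.0527 [0.009 0.    0.002]
time: 42.75
position: [0.4652, -0.2495, 0.1709]
orientation: [[-0.982, 0.191, 0.003], [0.191, 0.979, 0.067], [0.01, 0.066, -0.998]]
force: [-0.1, 0.2, -0.7]
finger_gap: 0.0854
grasp_force: 0.0
[[286.0, 127.8], [286.1, 299.0]]
-0.04 [286.  159.7] [90, 89, 90, 90, 91, 94, 89, 88, 93, 90, 89, 24, 20, 21, 21, 21, 21, 21, 20, 21, 21, 21, 21, 21, 47, 88, 89, 88, 90, 92, 91, 91, 89, 88, 81]
0.0 [286.  219.3] [93, 91, 92, 92, 93, 95, 91, 90, 93, 90, 90, 55, 26, 27, 27, 27, 27, 28, 28, 28, 28, 29, 28, 36, 91, 93, 89, 93, 94, 94, 95, 92, 89, 85, 212]
0.04 [286.1 273.6] [82, 75, 74, 74, 77, 78, 78, 76, 75, 74, 210, 210, 37, 36, 36, 36, 36, 36, 35, 35, 36, 35, 36, 37, 202, 99, 80, 79, 78, 79, 80, 81, 83, 78, 75]
wrist hook [(0.93, [268.8, 125.8, 31.3, 268.2]), (0.66, [240.3, 95.9, 93.5, 193.2])]
wrist rest [(0.62, [240.0, 95.4, 92.0, 191.5])]
wrist sled []
wrist vial_left [(0.3, [271.5, 128.8, 29.2, 265.1])]
wrist petri_dish [(0.5, [493.9, 337.8, 19.8, 11.0])]
scene hook [(0.8, [377.8, 182.0, 31.9, 14.6])]
scene rest [(0.91, [358.7, 177.8, 56.7, 38.3]), (0.82, [307.4, 154.7, 35.4, 31.0])]
scene sled [(0.66, [232.8, 216.3, 44.9, 26.4])]
scene vial_left [(0.65, [233.4, 213.0, 14.4, 23.9]), (0.16, [226.6, 223.1, 52.3, 22.1])]
scene petri_dish [(0.94, [275.9, 196.3, 32.2, 17.3])]
scene pred [359.50965053 179.46544892] [147, 149, 146, 120, 57, 28, 60, 138, 204, 184, 123, 49, 64, 179, 250, 253, 252, 252, 252, 252]
```

The hook lies in its forks exactly as at the start, and the sled and vial stand as predicted. I'm handing in.

```bash
python3 -c "
from rig import manip
print(manip.close_job())"
```

```text
the job is handed in; nothing more can be done
None
```

The job is handed in at about 43 s, with no verdict shown: the sled was dragged onto the buffer, held there at about 10 N for just over a second and unhooked at the front, and the hook is back in its rest; a vial shows upright, but I did not check the two vials separately or re-measure the flask and cup.

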